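# Lock the service cover of a sample mixer with a screwdriver

## Robot

A 6-joint arm with a two-finger parallel gripper is mounted at the origin on the work surface. World frame = base frame: x ahead of the robot, y to its left, z up, the work surface at z = 0. Lengths are in mm, angles in rad, forces in N, time in s.
With the tool pointing down it reaches from about 375 to 975 mm from the base axis. Payload 3.8 kg.
Tool frame: the origin (TCP) lies at the very end of the fingers, on their centre line; the grasp point (between the pads) lies 19 mm behind it; y points along the fingers, z is the direction in which the jaws open and shut, and the axes are right-handed (so a half turn about y gives the same grasp; the last joint's range is limited). The gripper opens to 88 mm and grips with 3 to 60 N. Pads are 18 mm wide; open, the fingers measure 123 mm over their backs; the gripper's body (75 mm by 187 mm) begins 45 mm behind the grasp point.
Start: joints at [1.083, 0.264, 1.604, -0, 1.274, -0.037], TCP at [294.085, 607.562, 238.706] pointing down, gripper open.
Joint ranges: [-2.63, 2.63], [-0.94, 2.18], [0.31, 2.57], [-1.31, 4.45], [0, 2.66], [-2.55, 2.55]. Speed limits (rad/s): [2.57, 2.57, 3.14, 3.14, 3.14, 3.14].

## Interface

Orientations are given as a unit quaternion [w, x, y, z].
In Python, from plant import observe, snapshot, close_job gives the robot as it stands.
- The arm moves only by the tool play_rows, never from a script. Its arguments are lists of equal length, an entry for each row: "linear": the shift along the world's x, y, z in cm, a list of three; "roll": the turn about the world's z in rad; "claw": the finger opening in cm, from 0 to 8.81. In form: {"linear": [[tx, ty, tz], ...], "roll": [roll, ...], "claw": [claw, ...]}. A call has 1 to 20 rows; each row is the pose to reach, as a shift and turn from the pose commanded when the call began; what a row does not reach only later rows make up. A row lasts 1/12 s, in which the tool goes at most 41.7 mm and 7.16 degrees, less where a joint would pass 70% of its speed; a pose out of reach is approached as far as the arm can. A call with a gripper value outside its range is refused whole. The fingers move at their own pace and stop on an object; "grip_force" is the grip in N (left out, the last holds). Time passes only in rows, so rows that repeat a pose let the fingers close. It gives the time, the measured TCP pose, the force and the opening at its end, in the units of the state.
- observe(): the state, without advancing time (a new reading comes with each control period).
- snapshot(name): name is "scene" or "top" or "wrist"; returns a dict with "color" (420x560x3 uint8, blue, green, red), "fx", "fy", "cx", "cy" (pixels), "rvec" (rotation vector, rad) and "tvec" (3), from world to camera coordinates, as OpenCV has them; the wrist camera has in their place "tool_from_camera" (4x4, takes a point from camera to tool coordinates, whose origin is the TCP and whose axes are the tool frame's). Camera axes: x right, y down, z forward; pixel columns grow to the right and rows downward; lengths in mm; the calibration is good to about 2 mm. A picture is of the moment at which its call begins: read the wrist's pose just before it. There is no depth.
- close_job(): hands the job in, once; it reports no verdict.
The state is a dict: "time_s": time; "qpos": joint angles; "dq": joint speeds; "tau": joint torques, N m; "position": TCP position; "eef_rot": TCP orientation; "ft_force": force on the tool from outside, world axes, zero at the start; "wrist_torque": the same for the moment, N m; "gripper_width": opening from 0.0 (shut) to 1.0 (fully open).
Only numpy, scipy, OpenCV 4.12 (cv2) and the standard library are available. Lean on these libraries where they do the work, as an engineer would, in place of code of your own. Each camera call takes 0.05 s, during which the arm holds its last target.

## Task

The service cover of the sample mixer is unlocked. Take the screwdriver from its block, seat its blade in the slot of the cover's push-and-turn fastener, press the fastener in against its spring and, keeping it pressed, turn it clockwise to its stop by the green mark, then ease off so that it springs back up and stays locked. Press firmly but never with more than 20 N, never force the twist against the catch or the stop, and use only the screwdriver on the fastener; then stand the screwdriver back in its block as it was and leave the tube rack, beaker and tip box where they are.

Things in the scene. Friction and masses are not known exactly. Their poses are not given: they have to be found in the camera images.
- driver_grip (a point): Axis of a loose 120 g, 150 mm long screwdriver, in the upper part of its teal handle: 125 mm above the blade's tip, 57 above the handle's underside, 25 below its top. Handle square, 24 x 24 mm, flats facing the point's x and y; z runs from blade to handle end (up as it stands). Held, the blade's direction is known from the handle's flats.
- driver_tip (a point): Tip of the screwdriver's blade, on its axis, 125 mm below driver_grip; same axes. The blade is 12 mm wide along x, 3 mm thick along y (its last 1.5 mm narrowed to 10.5 x 2 mm) and 14 mm long; above it a round shaft 10 mm thick up to the handle.
- stand_hole0 (a point): Mouth centre, on the top face, of the round 16 mm hole through the fixed white screwdriver block (70 x 70 mm, 80 mm high; z up). The screwdriver stands in it shaft down, the handle's underside resting on the top face (tip 68 mm below the mouth), at any yaw.
- cover_spot (a point): Point on the top of the grey service cover (70 mm above the bench) of the fixed mixer, on the fastener's vertical axis; z up, x points to the red mark. The fastener, a steel head 28 mm wide in a dark 40 mm collar, is screwed out to a height that is not measured: its top, unpressed, is 12 to 30 mm above this point, its slot floor 4.5 mm lower. The blade must be felt home.
- turn (a joint): Angle of the fastener's head, rad: 0 = slot along cover_spot x (white dot at the red mark, open), growing clockwise from above to a stop at 1.30 (green mark); starts at 0 to 0.15. Slot: straight, closed ends, 15 mm long, 4.8 wide, 4.5 deep; the blade has 0.15 rad play either way. Friction 0.03 N m. A catch blocks 0.2 to 1.13 unless pressed in; beyond it the head rises and is locked.
- mixer: The fixed sample mixer, 200 x 320 mm, blue and pale, 70 mm high; origin under its centre, x along its short side. cover_spot is 80 mm along y from it; a round smoked carousel, 160 mm wide, is 75 mm along -y and reaches 115 mm above the bench.
- tube_rack: Loose white rack with four capped tubes, 60 x 110 mm, 95 mm high; origin under its centre. To be left alone.
- beaker: Loose glass beaker, 68 mm wide, 85 mm high; origin under its centre. To be left alone.
- tip_box: Loose blue box with pale lid, 77 x 112 mm, 63 mm high; origin under its centre. To be left alone.
- green_mark (a point): The green mark on the cover, 33 mm from cover_spot, where the slot points when locked. The head's spring takes 6 N to start moving, then 1.2 N/mm; pressed in 3 mm (9.6 N) it can turn past the catch, at 4.5 mm (11.4 N) it bottoms hard. A push of over 20 N on the slot's floor, or a twist of over about 0.25 N m against catch or stop, is forcing it.
Mind the look-alikes: they are no part of the job. There is more than one size of the part that bears driver_grip; the job needs the smallest. Leave any orange look-alike of the part that bears stand_hole0 alone.

How it is judged (in metres and radians):
On the way, in this order (a step that is already met when the one before it is completed fails the run):
1. the blade presses on the slot's floor while the fastener is still open (contact force between driver and turn_c0 above 7 N and value of joint turn below 0.5 rad), for 0.05 s.
2. it is turned clockwise past the catch with the blade still pressing in the slot (value of joint turn above 1.13 rad and contact force between driver and turn_c0 above 3 N), for 0.05 s.
3. it is let go and stays locked behind the catch (value of joint turn above 1.125 rad and contact force between driver and plunge below 0.5 N), for 0.2 s.
At the end, for the whole second after the job is handed in: The fastener is locked behind its catch, turned beyond 1.125 rad; the screwdriver stands upright (within 7 degrees) at rest in its block, its handle down on the block's top within 4 mm (value of joint turn above 1.125 rad and horizontal distance between driver_tip and stand_hole0 below 0.008 m and z of driver_tip in the frame of stand_hole0 below -0.064 m and angle between driver_grip's own z axis and vertical below 0.12 rad and linear speed of driver below 0.02 m/s); the robot touches nothing.
It fails at once if the blade pushes on the slot's floor with more than 20 N (contact force between driver and turn_c0 above 20 N).
It fails at once if the fastener is forced: push and twist forces of the blade on it add up to more than 60 N (a twist of about 0.25 N m) (contact force between driver and plunge above 60 N).
It fails at once if the fingers touch the fastener (contact force between the fingers and plunge above 1 N).
It fails at once if the tube rack, beaker or tip box is disturbed (moved over 15 mm) (distance of any of tube_rack, beaker, tip_box from where it was at the start of the episode above 0.015 m).
It also fails if it takes over 67 s, if anything falls off the work surface, if the arm or the gripper's body presses on something with over 40 N, if the wrist force passes 120 N, or if a joint passes its speed limit or range.

## Working session

There is one attempt and no reset: what is moved stays moved. The work goes in short steps, Python scripts to look and compute and a tool call to move; the robot and the scene stay as the last step left them, time stands still between calls to the robot, and variables do not carry over. Pictures are saved under pics/ and viewed, and the job is handed in when it is done.

Besides the shell and the picture viewer there is one more tool, called after "Request:" as name(argument=value, ...), one argument or row to a line, values as JSON. play_rows: Moves the arm, as the interface text tells. Its arguments: {"type":"object","properties":{"linear":{"type":"array","items":{"type":"array","items":{"type":"number"}}},"roll":{"type":"array","items":{"type":"number"}},"claw":{"type":"array","items":{"type":"number"}},"grip_force":{"type":"number"}},"required":["linear","roll","claw"]}

```bash
ls; mkdir -p pics
python3 - <<'E'
from plant import observe,snapshot
import cv2,json,pickle
s=observe();print(s)
for n in ["scene","top","wrist"]:
    d=snapshot(n);cv2.imwrite(f"pics/{n}0.png",d["color"]);pickle.dump(d,open(f"{n}0.pkl","wb"))
    print(n,{k:v for k,v in d.items() if k!="color"})
E
```

```text
pics
{'time_s': 0.0, 'qpos': array([ 1.08311545e+00,  2.64728200e-01,  1.60535401e+00, -1.29110811e-05,
        1.27370283e+00, -3.68961207e-02]), 'dq': array([ 1.37449196e-03, -7.72764260e-04, -4.54197365e-04, -6.48321791e-05,
        8.16381863e-04,  1.29165331e-03]), 'tau': array([-9.59499594e-04, -5.02102804e+01, -3.56881607e+01,  7.30678858e-02,
        2.94521952e-02, -1.56165115e-04]), 'position': array([293.75117264, 606.94653105, 237.41561597]), 'eef_rot': array([-0.68847171,  0.6899712 , -0.15822584,  0.1578323 ]), 'ft_force': array([-0.19772956,  0.73449825,  0.60306996]), 'wrist_torque': array([ 0.03264097, -0.03565839,  0.02768908]), 'gripper_width': 0.9984066889031943}
scene {'fx': 505.8278796459511, 'fy': 505.8278796459511, 'cx': 275.8896890809959, 'cy': 208.11052303867473, 'rvec': array([ 2.15796288,  0.68917128, -0.33737574]), 'tvec': array([-484.13961148,  -54.68822993, 1236.55881202])}
top {'fx': 514.3392241363306, 'fy': 514.3392241363306, 'cx': 280.50808301778727, 'cy': 206.2429083802394, 'rvec': array([ 2.15503241, -2.10890473,  0.20218001]), 'tvec': array([  91.4342699 ,  544.67676704, 1244.53308458])}
wrist {'fx': 325.5608518354411, 'fy': 325.5608518354411, 'cx': 283.8026621725712, 'cy': 206.79138643287882, 'tool_from_camera': array([[-7.38500880e-04,  9.54494555e-01,  2.98227429e-01,
        -7.60123495e+01],
       [ 1.57260961e-06, -2.98227509e-01,  9.54494816e-01,
        -1.46372094e+02],
       [ 9.99999727e-01,  7.05364256e-04,  2.18740230e-04,
         2.21379426e-01],
       [ 0.00000000e+00,  0.00000000e+00,  0.00000000e+00,
         1.00000000e+00]])}
```

View pics/scene0.png

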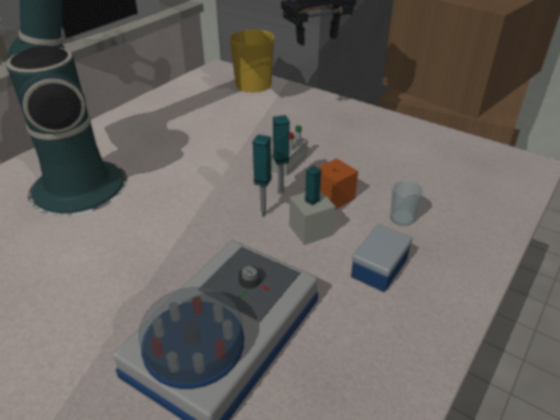

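View pics/top0.png

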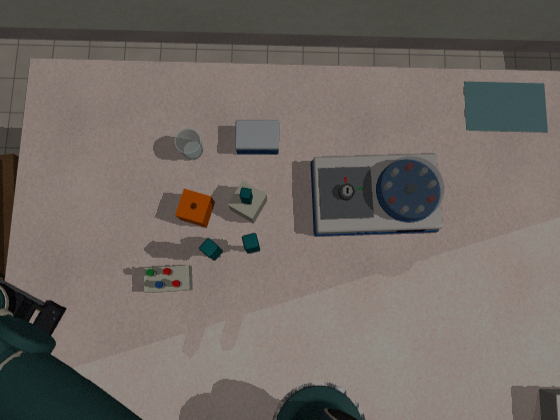

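View pics/wrist0.png

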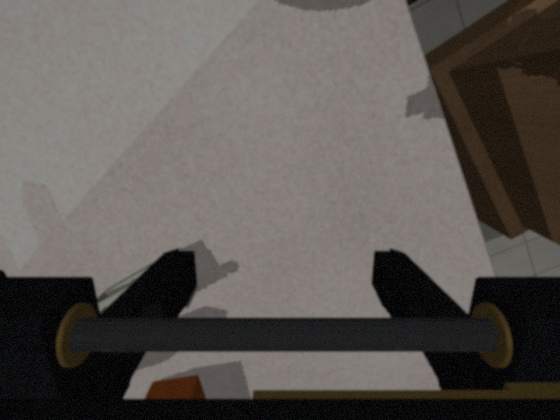

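```bash
cat > h.py <<'E'
import numpy as np,cv2,pickle
from scipy.spatial.transform import Rotation as R
def cam(n):
    d=pickle.load(open(n+".pkl","rb"));K=np.array([[d["fx"],0,d["cx"]],[0,d["fy"],d["cy"]],[0,0,1]])
    if "rvec" in d: Rm=cv2.Rodrigues(d["rvec"])[0];t=d["tvec"]
    else:
        s=d["state"];q=s["eef_rot"];T=np.eye(4);T[:3,:3]=R.from_quat(q[[1,2,3,0]]).as_matrix();T[:3,3]=s["position"]
        W=np.linalg.inv(T@d["tool_from_camera"]);Rm=W[:3,:3];t=W[:3,3]
    return d["color"],K,Rm,t
def onz(n,u,v,z):
    _,K,Rm,t=cam(n);d=Rm.T@np.linalg.inv(K)@[u,v,1];o=-Rm.T@t
    return o+d*(z-o[2])/d[2]
def proj(n,P):
    _,K,Rm,t=cam(n);p=(K@(Rm@np.atleast_2d(P).T+t[:,None])).T
    return p[:,:2]/p[:,2:]
def crop(n,x0,y0,x1,y1,k,out):
    cv2.imwrite("pics/"+out+".png",cv2.resize(cam(n)[0][y0:y1,x0:x1],None,fx=k,fy=k,interpolation=cv2.INTER_CUBIC))
def grab(n,out):
    from plant import observe,snapshot
    s=observe();d=snapshot(n);d["state"]=s;pickle.dump(d,open(out+".pkl","wb"));cv2.imwrite("pics/"+out+".png",d["color"])
E
python3 - <<'E'
from h import *
crop("scene0",230,90,430,250,4,"c1")
crop("top0",150,120,290,260,4,"c2")
crop("top0",300,140,400,240,6,"c3")
crop("scene0",200,220,330,320,6,"c4")
E
```

```text
(no output)
```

View pics/c1.png

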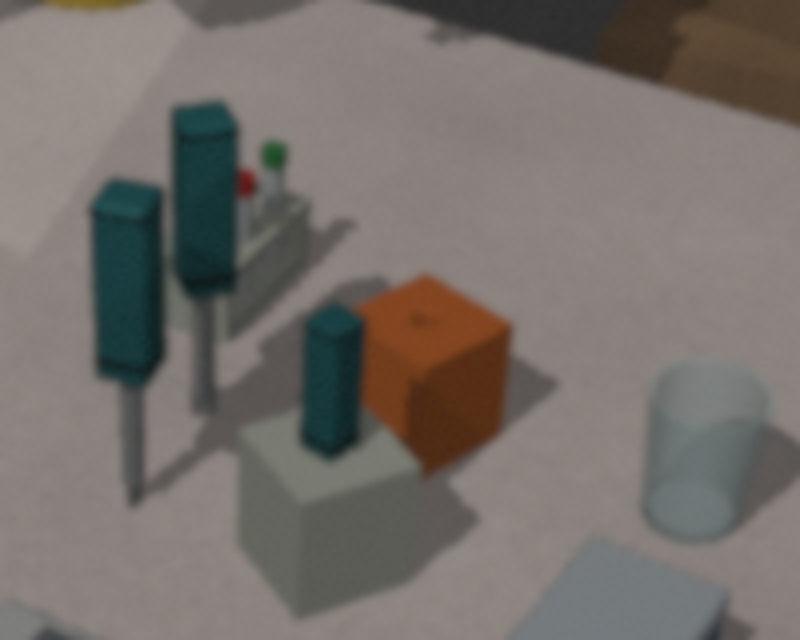

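View pics/c2.png

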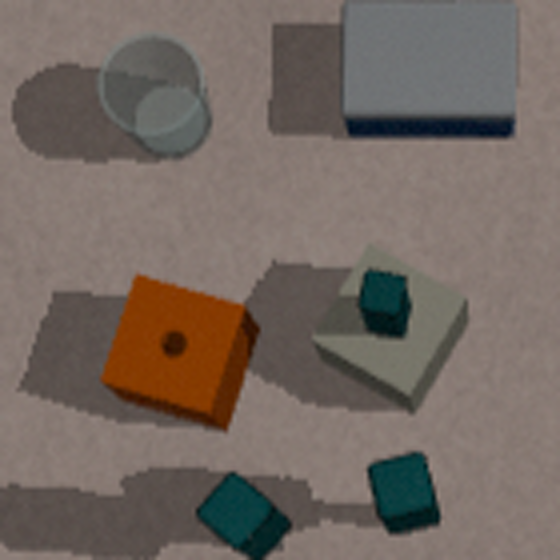

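View pics/c3.png

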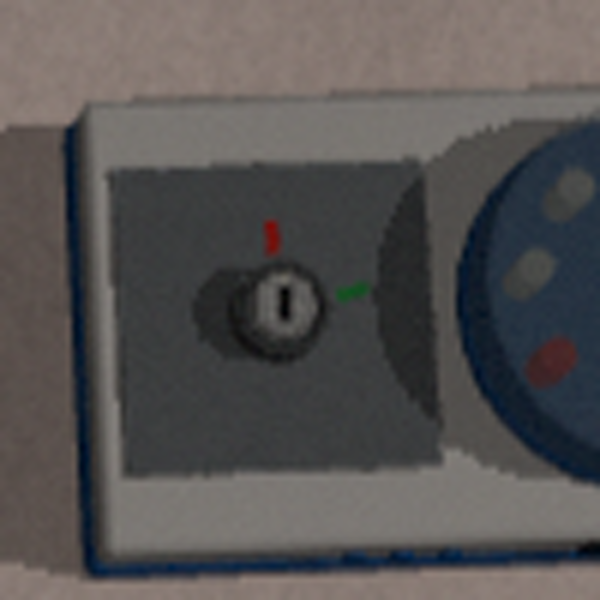

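View pics/c4.png

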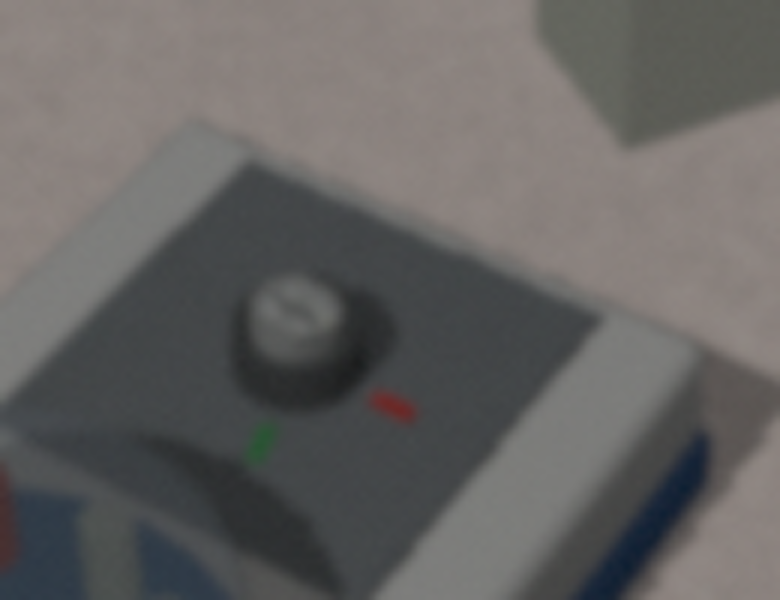

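Run:
```python
from h import *
for n in ["top0","scene0"]:
    _,K,Rm,t=cam(n);print(n,-Rm.T@t)
f=lambda x,y:(150+x/4,120+y/4)
print("block top corners",[onz("top0",*f(*p),80).round(1) for p in [(378,248),(468,300),(410,390),(314,338)]])
print("handle top",onz("top0",*f(385,292),162), onz("scene0",230+335/4,90+318/4,162))
g=lambda x,y:(300+x/6,140+y/6)
print("red",onz("top0",*g(272,238),70),"green",onz("top0",*g(353,292),70))
s=lambda x,y:(200+x/6,220+y/6)
print("red",onz("scene0",*s(394,407),70),"green",onz("scene0",*s(262,443),70))
print("slot z",[(z,onz("top0",*g(284,303),z).round(1),onz("scene0",*s(295,312),z).round(1)) for z in (82,90,100)])
print("cover corners top",[onz("top0",*g(*p),70).round(1) for p in [(107,172),(417,162),(442,463),(124,475)]])
print("big drivers",onz("top0",150+400/4,120+480/4,200),onz("top0",150+238/4,120+505/4,200))
print("big tips scene",onz("scene0",230+133/4,90+503/4,0),onz("scene0",230+203/4,90+410/4,0))
```

```text
top0 [ 312.00751258  113.49631938 1320.47926999]
scene0 [ 978.23336941 -531.82478236  725.72828064]
block top corners [array([595.7, 193.6,  80. ]), array([564.2, 137.3,  80. ]), array([507.4, 171.2,  80. ]), array([538.3, 230.9,  80. ])]
handle top [551.10624955 183.46318808 162.        ] [555.04012825 185.76436939 162.        ]
red [609.7807747  -57.14858009  70.        ] green [587.56250362 -90.77647982  70.        ]
red [612.37641357 -54.52433662  70.        ] green [589.76347675 -87.4611653   70.        ]
slot z [(82, array([579.6, -60.4,  82. ]), array([573.1, -50. ,  82. ])), (90, array([577.9, -59.3,  90. ]), array([578.1, -56. ,  90. ])), (100, array([575.7, -57.9, 100. ]), array([584.4, -63.5, 100. ]))]
cover corners top [array([636.5,  11.8,  70. ]), array([ 643.8, -118. ,   70. ]), array([ 516.5, -127. ,   70. ]), array([508.6,   3.9,  70. ])]
big drivers [438.57774689 169.57470571 200.        ] [422.96770826 257.35103108 200.        ]
big tips scene [439.17195037 168.93676751   0.        ] [421.02431635 263.54377207   0.        ]
```

Run:
```python
from h import *
from plant import observe
s=observe();q=s["eef_rot"];M=R.from_quat(q[[1,2,3,0]]).as_matrix();print(M.round(3))
# handle yaw from top image
img=cam("top0")[0]
c=img[180:212,232:262];hsv=cv2.cvtColor(c,cv2.COLOR_BGR2HSV);
m=(hsv[...,1]>120);print(m.astype(int).sum())
# top of tall drivers in scene
for u,v,x,y in[(230+127/4,90+195/4,439,169),(230+205/4,90+112/4,421,263)]:
    for z in (200,215,230,245,260): print(z,proj("scene0",[x,y,z]).round(1),(u,v))
```

```text
[[ 0.9   -0.001  0.436]
 [-0.436 -0.002  0.9  ]
 [-0.    -1.    -0.002]]
157
200 [[261.3 139. ]] (261.75, 138.75)
215 [[261.1 132.5]] (261.75, 138.75)
230 [[260.9 125.8]] (261.75, 138.75)
245 [[260.8 119. ]] (261.75, 138.75)
260 [[260.6 112.1]] (261.75, 138.75)
200 [[280.8 118. ]] (281.25, 118.0)
215 [[280.8 111.7]] (281.25, 118.0)
230 [[280.8 105.3]] (281.25, 118.0)
245 [[280.8  98.8]] (281.25, 118.0)
260 [[280.8  92.2]] (281.25, 118.0)
```

Request:
play_rows(
  linear=[
    [0, 0, 4.3],
    [0, 0, 4.3],
    [4, -6, 4.3],
    [8, -12, 4.3],
    [11, -17, 4.3],
    [14, -21.5, 4.3],
    [17, -26, 4.3],
    [20, -30.5, 4.3],
    [23, -35, 4.3],
    [26, -39, 4.3],
    [28.1, -42.3, 4.3],
    [28.1, -42.3, 4.3],
    [28.1, -42.3, 4.3],
    [28.1, -42.3, 4.3],
    [28.1, -42.3, 4.3],
    [28.1, -42.3, 4.3],
    [28.1, -42.3, 4.3],
  ],
  roll=[0, 0, 0.05, 0.1, 0.15, 0.2, 0.25, 0.3, 0.35, 0.4, 0.45, 0.45, 0.45, 0.45, 0.45, 0.45, 0.45],
  claw=[8.8, 8.8, 8.8, 8.8, 8.8, 8.8, 8.8, 8.8, 8.8, 8.8, 8.8, 8.8, 8.8, 8.8, 8.8, 8.8, 8.8],
)

```text
time_s: 1.57
position: [575.1, 184.5, 281.7]
eef_rot: [0.707, -0.707, 0.001, -0.001]
ft_force: [-0.6, 0.5, -0.0]
gripper_width: 1.001
```

Run:
```python
from h import *
grab("wrist","w1")
print(proj("w1",[[552,184,162],[551,183,80]]))
```

```text
[[283.32760094 172.10792833]
 [282.4578164  156.13087569]]
```

View pics/w1.png

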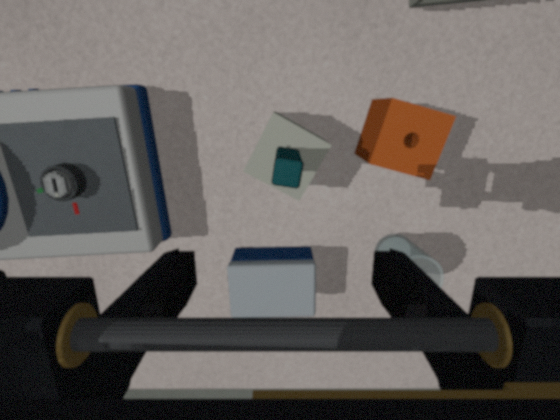

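Run:
```python
from h import *
crop("w1",235,100,345,210,7,"w1c")
crop("w1",20,140,110,230,7,"w1d")
```

```text
(no output)
```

View pics/w1c.png

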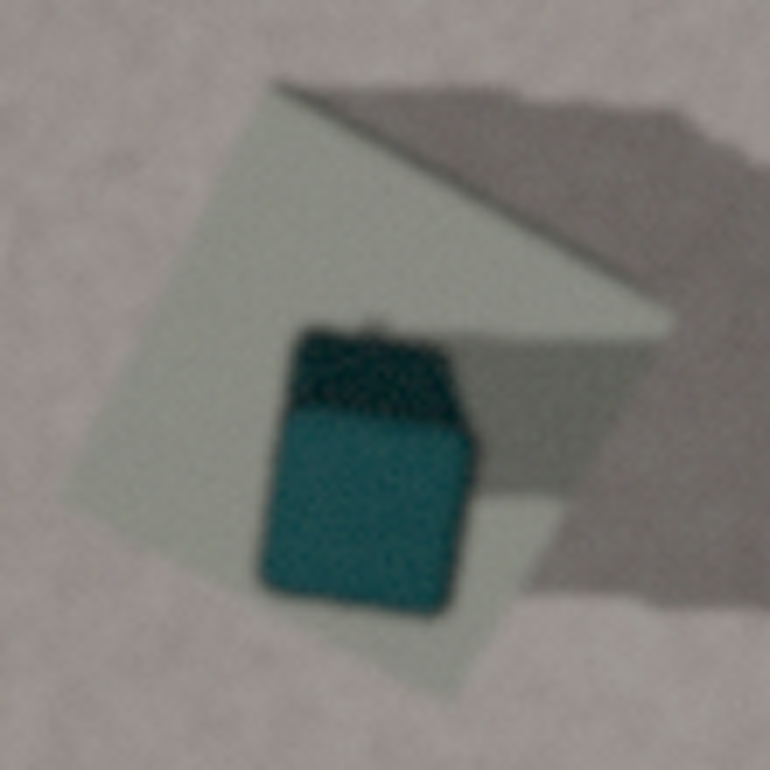

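View pics/w1d.png

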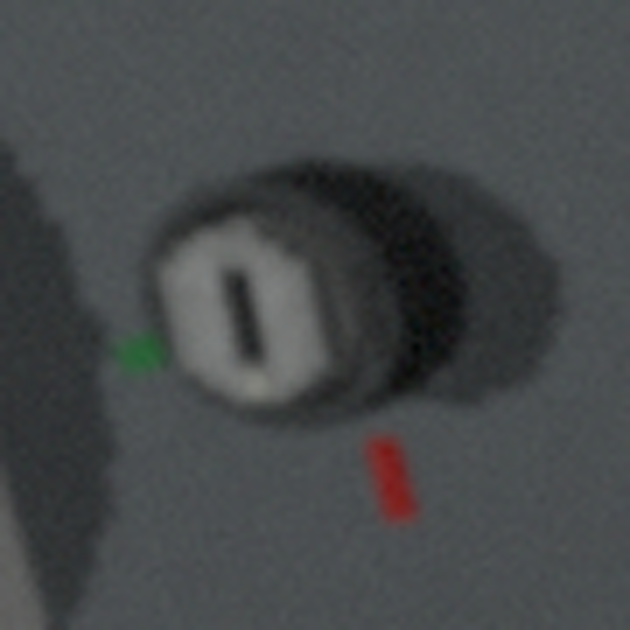

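Run:
```python
from h import *
f=lambda p:(235+p[0]/7-.5,100+p[1]/7-.5)
P=np.array([onz("w1",*f(p),162) for p in [(291,402),(474,430),(444,614),(260,585)]])[:,:2];print(P.round(1),P.mean(0))
for i in range(4):
    d=P[(i+1)%4]-P[i];print(np.hypot(*d),np.degrees(np.arctan2(d[1],d[0])))
B=np.array([onz("w1",*f(p),80) for p in [(272,82),(678,325),(448,700),(65,502)]])[:,:2];print(B.round(1),B.mean(0))
g=lambda p:(20+p[0]/7-.5,140+p[1]/7-.5)
for z in (86,92,98):
    a,b=[onz("w1",*g(p),z)[:2] for p in [(233,270),(255,360)]];d=b-a;print(z,(a+b)/2,np.hypot(*d),np.degrees(np.arctan2(d[1],d[0])))
a,b=[onz("w1",*g(p),70)[:2] for p in [(382,438),(402,520)]];print("red",(a+b)/2,b-a,np.degrees(np.arctan2(*(b-a)[::-1])))
print("green",onz("w1",*g((140,355)),70))
```

```text
[[539.4 178.1]
 [542.7 199.5]
 [564.9 196.2]
 [561.3 174.2]] [552.0817173  187.01195761]
21.66456156725626 81.1938280539921
22.39739950459934 -8.382398446521977
22.334837600477943 -99.28858696405263
22.21445002091281 169.89423406073456
[[504.9 173.8]
 [540.3 234.8]
 [599.2 200.7]
 [567.2 141.1]] [552.92845743 187.58806287]
86 [580.24935105 -62.76894938] 14.210603547781597 1.534223867088742
92 [578.82603408 -58.43421329] 13.96133245549783 1.5342238670888442
98 [577.40271711 -54.09947721] 13.712061363213834 1.5342238670887378
red [611.7766441  -55.81871075] [14.16467321  0.5717188 ] 2.311334902678522
green [590.61121436 -92.57055771  70.        ]
```

Request:
play_rows(
  linear=[
    [-2.3, 0.15, -2],
    [-2.3, 0.15, -5],
    [-2.3, 0.15, -8],
    [-2.3, 0.15, -11],
    [-2.3, 0.15, -14],
    [-2.3, 0.15, -16.4],
    [-2.3, 0.15, -16.4],
    [-2.3, 0.15, -16.4],
    [-2.3, 0.15, -16.4],
  ],
  roll=[-0.1, -0.16, -0.16, -0.16, -0.16, -0.16, -0.16, -0.16, -0.16],
  claw=[8.8, 8.8, 8.8, 8.8, 8.8, 8.8, 8.8, 8.8, 8.8],
)

```text
time_s: 2.37
position: [552.6, 187.5, 119.3]
eef_rot: [0.705, -0.705, 0.056, -0.057]
ft_force: [0.5, -0.8, 0.2]
gripper_width: 0.994
```

Run:
```python
from h import *
grab("wrist","w2");grab("scene","s2")
crop("s2",270,120,370,250,5,"s2c")
```

```text
(no output)
```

View pics/w2.png

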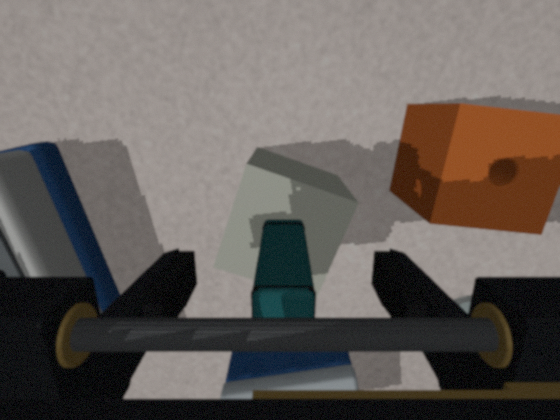

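View pics/s2c.png

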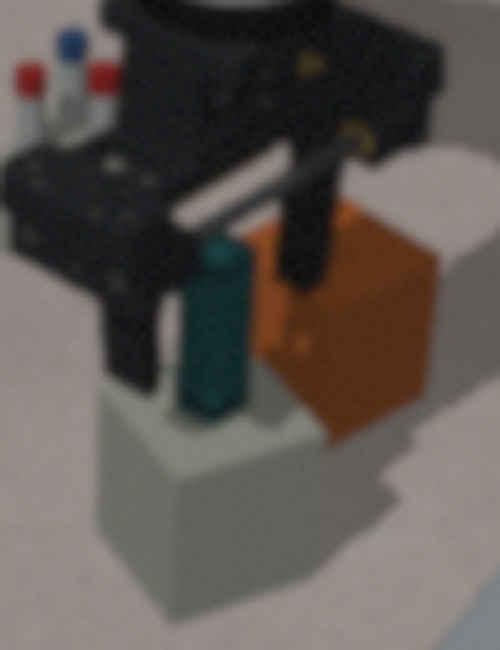

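Run:
```python
from h import *
for x in (540,542,544): print(x,proj("w2",[[x,186,162],[x,186,80]]).round(1))
print(onz("w2",283,287,162),onz("w2",284,220,80))
```

```text
540 [[274.4 289.6]
 [278.  215.8]]
542 [[275.3 294.4]
 [278.6 218.9]]
544 [[276.2 299.1]
 [279.1 222. ]]
[539.4206944 189.2476697 162.       ] [543.21967325 189.12895355  80.        ]
```

Request:
play_rows(
  linear=[
    [0, 0, 0],
    [0, 0, 0],
    [0, 0, 0],
    [0, 0, 0],
    [0, 0, 0],
    [0, 0, 0],
    [0, 0, 0],
    [0, 0, 0],
    [0, 0, 0],
    [0, 0, 0],
  ],
  roll=[0, 0, 0, 0, 0, 0, 0, 0, 0, 0],
  claw=[6, 4, 3, 2.6, 2, 2, 2, 2, 2, 2],
  grip_force=50,
)

```text
time_s: 3.3
position: [552.1, 186.1, 117.6]
eef_rot: [0.705, -0.705, 0.057, -0.057]
ft_force: [-0.9, -1.2, -0.7]
gripper_width: 0.273
```

Request:
play_rows(
  linear=[
    [0, 0, 2],
    [0, 0, 4],
    [0, 0, 6],
    [0, 0, 8],
    [0, 0, 10],
    [0, 0, 11],
    [0, 0, 11],
    [0, 0, 11],
  ],
  roll=[0, 0, 0, 0, 0, 0, 0, 0],
  claw=[2, 2, 2, 2, 2, 2, 2, 2],
)

```text
time_s: 3.97
position: [552.2, 186.1, 227.6]
eef_rot: [0.705, -0.705, 0.057, -0.057]
ft_force: [0.4, -0.0, -1.7]
gripper_width: 0.269
```

Run:
```python
from h import *
grab("wrist","w3");grab("scene","s3");grab("top","t3")
crop("s3",250,70,390,250,5,"s3c") if 0 else crop("s3",270,100,370,230,4,"s3c")
crop("w3",220,150,340,270,6,"w3c")
from plant import observe
s=observe();print(s["position"],s["ft_force"],s["wrist_torque"])
```

```text
[550.98955795 185.73449548 225.67184898] [ 0.03860111 -0.93118299 -1.785887  ] [0.05178204 0.03274116 0.04087893]
```

View pics/s3c.png

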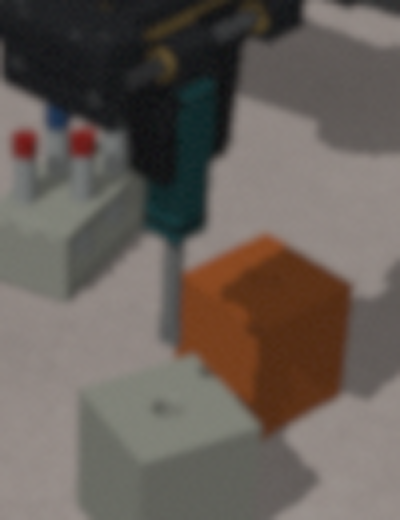

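View pics/w3c.png

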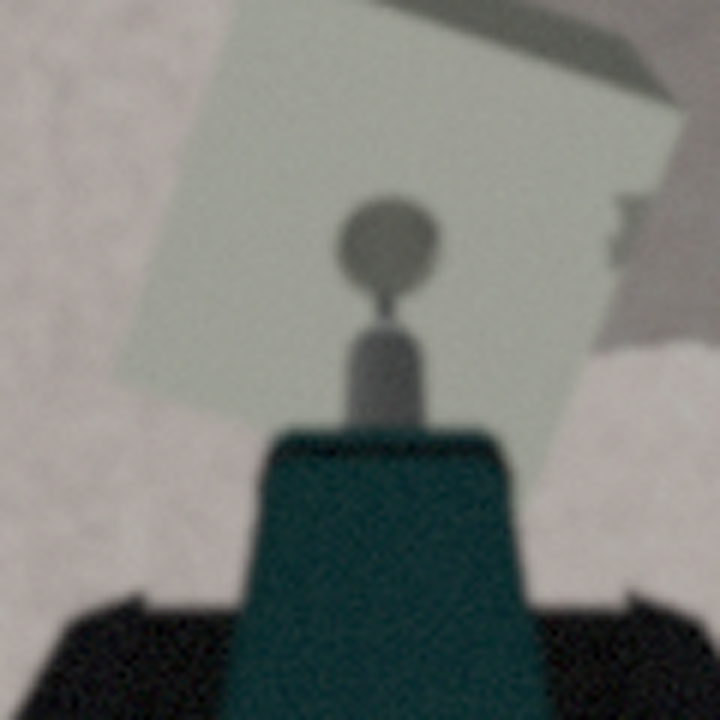

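```bash
cat >> h.py <<'E'
def tool2px(n,p):
    d=pickle.load(open(n+".pkl","rb"));c=np.linalg.inv(d["tool_from_camera"])@np.append(p,1)
    return d["cx"]+d["fx"]*c[0]/c[2],d["cy"]+d["fy"]*c[1]/c[2]
E
python3 - <<'E'
from h import *
for p in [(0,106,0),(6,106,0),(-6,106,0),(-5,92,0),(-12,38,12),(-12,38,-12)]:
    u,v=tool2px("w3",np.array(p,float));print(p,(u-220)*6,(v-150)*6)
print("hole",onz("w3",220+388/6,150+245/6,80))
E
```

```text
(0, 106, 0) 383.43790990757464 320.5807393976239
(6, 106, 0) 383.4010275507585 362.8777055270837
(-6, 106, 0) 383.4752964616865 277.7055559905372
(-5, 92, 0) 383.48262770577765 314.68126971256
(-12, 38, 12) 503.7785463364529 401.9490460965069
(-12, 38, -12) 263.4451471669496 401.76552713216546
hole [552.62917836 186.77181632  80.        ]
```

Request:
play_rows(
  linear=[
    [0.2, -1.5, 0],
    [0.4, -4, 0],
    [0.7, -7, 0],
    [1, -10, 0],
    [1.3, -13, 0],
    [1.7, -16, 0],
    [2, -19, 0],
    [2.3, -22, 0],
    [2.5, -23.7, 0],
    [2.6, -24.4, 0],
    [2.6, -24.4, -0.8],
    [2.6, -24.4, -1.2],
    [2.6, -24.4, -1.2],
    [2.6, -24.4, -1.2],
    [2.6, -24.4, -1.2],
  ],
  roll=[0, 0.05, 0.1, 0.15, 0.19, 0.19, 0.19, 0.19, 0.19, 0.19, 0.19, 0.19, 0.19, 0.19, 0.19],
  claw=[2, 2, 2, 2, 2, 2, 2, 2, 2, 2, 2, 2, 2, 2, 2],
)

```text
time_s: 5.37
position: [577.9, -56.7, 215.4]
eef_rot: [0.707, -0.707, -0.011, 0.011]
ft_force: [-0.5, 0.1, -0.5]
gripper_width: 0.27
```

Run:
```python
from h import *
grab("wrist","w4");grab("scene","s4");grab("top","t4")
crop("s4",210,190,310,310,5,"s4c")
crop("w4",220,150,340,270,6,"w4c")
crop("t4",310,160,390,220,8,"t4c")
from plant import observe
s=observe();print(s["position"],s["ft_force"],s["wrist_torque"])
q=s["eef_rot"];M=R.from_quat(q[[1,2,3,0]]).as_matrix();print(np.degrees(np.arctan2(M[1,0],M[0,0])),M[:,1])
```

```text
[578.28575943 -57.23421872 216.04930153] [ 0.42574632 -0.43050241 -0.7633603 ] [-0.0044736   0.02332085 -0.02076625]
1.7357120324165796 [ 5.93536284e-04 -3.21895549e-05 -9.99999823e-01]
```

View pics/s4c.png

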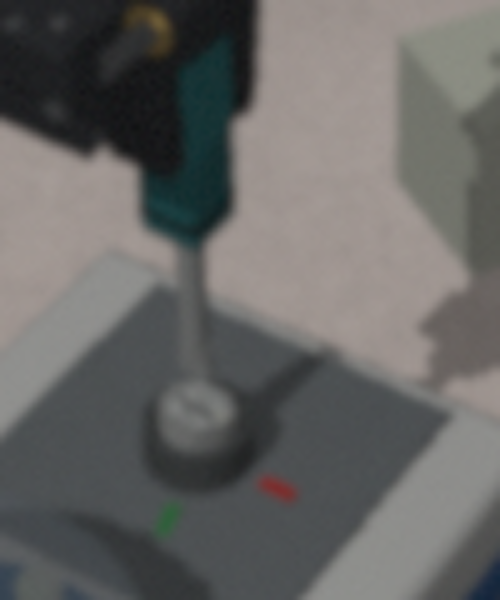

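View pics/w4c.png

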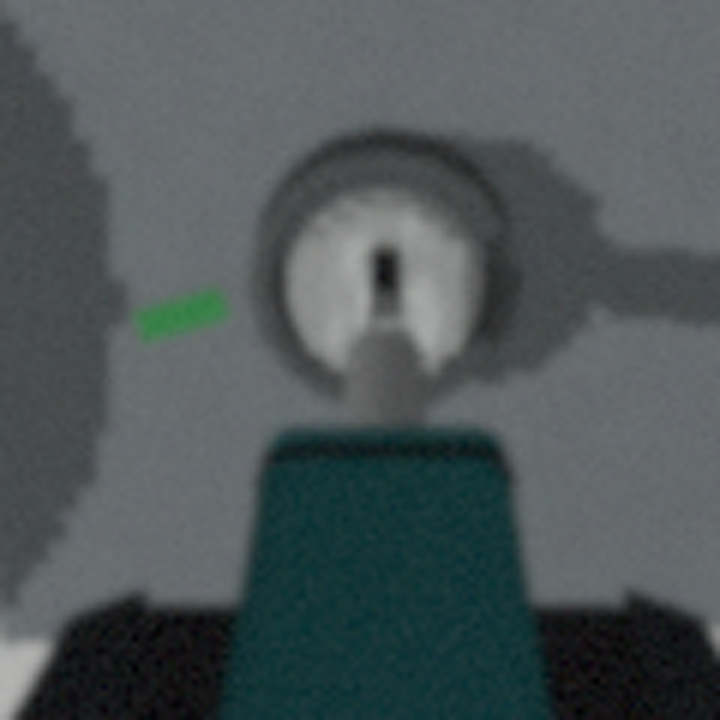

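View pics/t4c.png

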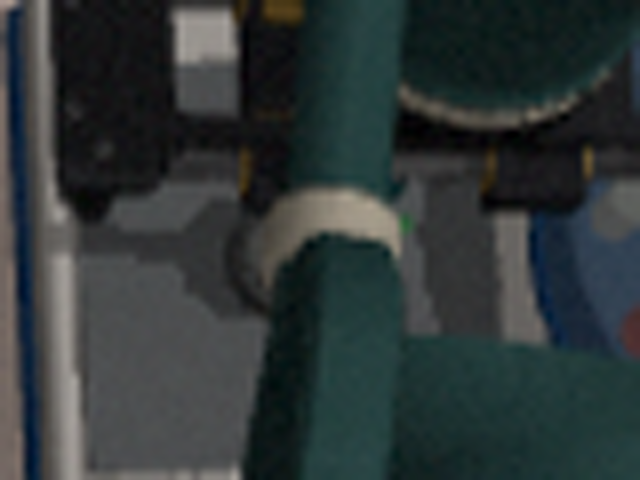

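Run:
```python
from h import *
s=pickle.load(open("w4.pkl","rb"))["state"]["position"];print(s)
print("pred tip px scene",[(proj("s4",[578+dx,-57.5,110-0+dz])[0]-[210,190])*5 for dx,dz in((0,0),(2,0),(0,4))])
for z in (86,90,94,98,102):
    print(z,onz("w4",220+386/6-.4,150+281/6-.4,z)[:2].round(1),onz("s4",210+195/5-.4,190+408/5-.4,z)[:2].round(1),onz("w1",20+245/7-.5,140+313/7-.5,z)[:2].round(1),onz("top0",300+284/6-.4,140+303/6-.4,z)[:2].round(1))
print("green",onz("w4",220+180/6-.4,150+316/6-.4,70))
```

```text
[577.91500561 -56.71800495 215.39351341]
pred tip px scene [array([190.62806582, 371.44910657]), array([195.23130444, 373.84362426]), array([190.18205238, 363.11145012])]
86 [578.4 -56.9] [573.6 -52. ] [579.9 -62.5] [579.8 -58.9]
90 [577.3 -56.9] [576.1 -55. ] [578.9 -59.7] [578.9 -58.3]
94 [576.2 -56.9] [578.7 -58. ] [578.  -56.8] [578.  -57.7]
98 [575.1 -57. ] [581.2 -61. ] [577.1 -53.9] [577.2 -57.2]
102 [574. -57.] [583.7 -64. ] [576.1 -51. ] [576.3 -56.6]
green [589.52089739 -88.62745811  70.        ]
```

Run:
```python
from h import *
for n,b in (("s4",(235,235,275,275)),("w4",(265,180,305,220))):
    c=cam(n)[0][b[1]:b[3],b[0]:b[2]].astype(float);c=np.clip((c-30)*1.6,0,255).astype(np.uint8)
    cv2.imwrite(f"pics/{n}z.png",cv2.resize(c,None,fx=14,fy=14,interpolation=cv2.INTER_LANCZOS4))
for x in(-6,0,6): print(tool2px("w4",np.array([x,106.,0])))
```

```text
(np.float64(284.2045790646307), np.float64(196.34511237240406))
(np.float64(284.1963682717703), np.float64(203.49032289223084))
(np.float64(284.18826818764336), np.float64(210.53919226452186))
```

View pics/s4z.png

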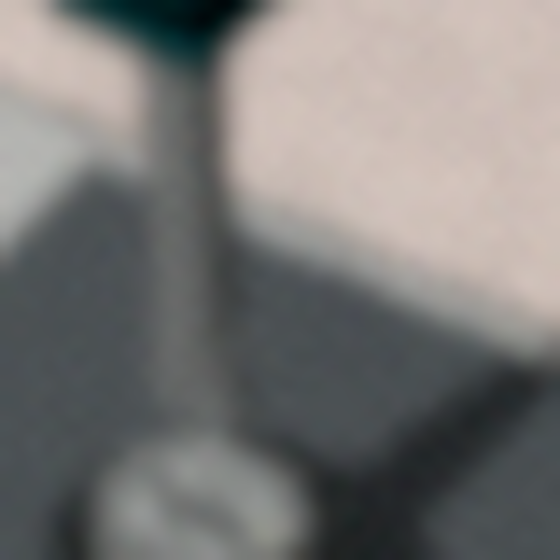

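View pics/w4z.png

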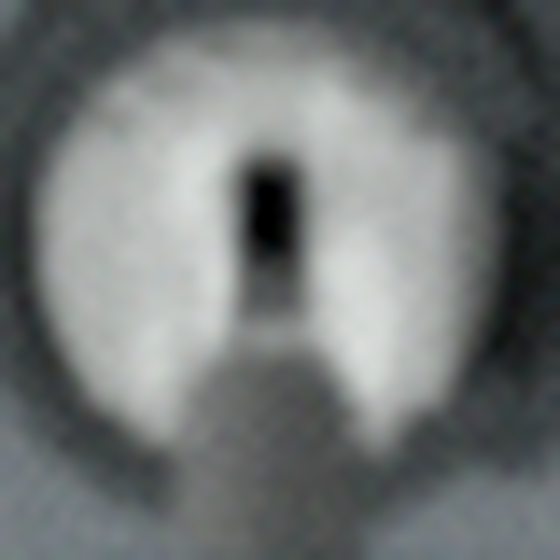

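Run:
```python
from h import *
for y in (118,122,126):
  for x in(-2,0): print(y,x,tool2px("w4",np.array([x,float(y),0])))
for z in (90,92.5,95):
    print(z,onz("w4",284.2,199,z)[:2].round(1))
```

```text
118 -2 (np.float64(284.18705327753594), np.float64(197.1115649850918))
118 0 (np.float64(284.18446833765046), np.float64(199.3924425983391))
122 -2 (np.float64(284.1832603864533), np.float64(195.84895282129946))
122 0 (np.float64(284.1807189533383), np.float64(198.10129863635075))
126 -2 (np.float64(284.17957018069797), np.float64(194.62052348545012))
126 0 (np.float64(284.1770708623435), np.float64(196.84503620266753))
90 [579.6 -56.6]
92.5 [578.9 -56.6]
95 [578.2 -56.7]
```

Request:
play_rows(
  linear=[
    [0, 0, -0.4],
    [0, 0, -0.8],
    [0, 0, -1.2],
    [0, 0, -1.4],
    [0, 0, -1.4],
    [0, 0, -1.4],
  ],
  roll=[0, 0, 0, 0, 0, 0],
  claw=[2, 2, 2, 2, 2, 2],
)

```text
time_s: 6.02
position: [577.8, -58.0, 201.3]
eef_rot: [0.707, -0.707, -0.01, 0.011]
ft_force: [-0.2, 0.2, -0.7]
gripper_width: 0.266
```

```bash
cat > look.py <<'E'
from h import *
import sys
t=sys.argv[1]
grab("wrist","w"+t);grab("scene","s"+t)
out=[]
for n,b in (("s"+t,(235,225,285,275)),("w"+t,(260,170,310,220))):
    c=cam(n)[0][b[1]:b[3],b[0]:b[2]].astype(float);c=np.clip((c-30)*1.6,0,255).astype(np.uint8)
    out.append(cv2.resize(c,(395,395),interpolation=cv2.INTER_LANCZOS4))
cv2.imwrite(f"pics/l{t}.png",np.hstack(out))
from plant import observe
s=observe();print(s["time_s"],s["position"],s["ft_force"],s["wrist_torque"])
E
python3 look.py 5
```

```text
6.1167 [578.16469375 -57.99005404 201.77253317] [ 0.94927866 -0.7419018  -1.40519789] [0.0020143  0.00173371 0.02324226]
```

View pics/l5.png

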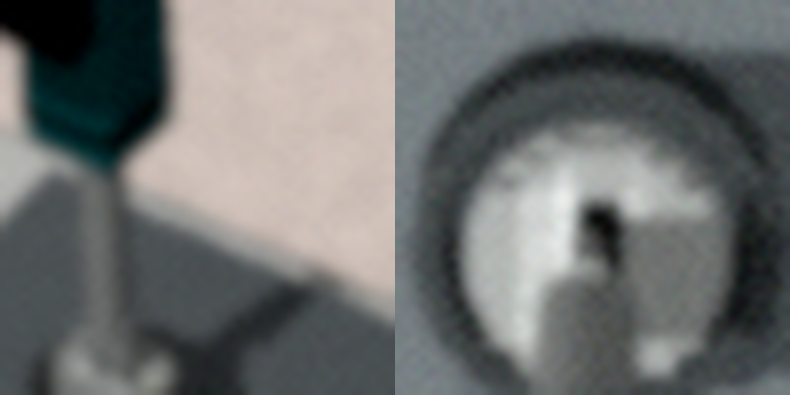

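Request:
play_rows(
  linear=[
    [0, 0.06, 0],
    [0, 0.06, -0.1],
    [0, 0.06, -0.2],
    [0, 0.06, -0.3],
    [0, 0.06, -0.3],
  ],
  roll=[0, 0, 0, 0, 0],
  claw=[2, 2, 2, 2, 2],
)

```text
time_s: 6.53
position: [577.9, -57.3, 198.4]
eef_rot: [0.707, -0.707, -0.01, 0.01]
ft_force: [-0.4, 0.2, -1.4]
gripper_width: 0.271
```

```bash
python3 look.py 6
```

```text
6.6333 [578.01166921 -57.31667728 198.58028046] [-0.95129339  0.17886053 -0.7089821 ] [ 0.03813876  0.02689636 -0.07284006]
```

View pics/l6.png

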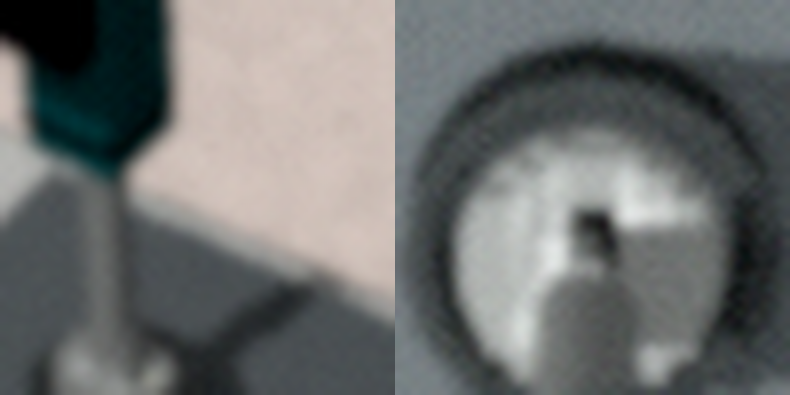

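Blade sits in line with the slot (right pane, about (592,235)); no contact yet. I go on down in small steps.

Request:
play_rows(
  linear=[
    [0, 0, -0.1],
    [0, 0, -0.2],
    [0, 0, -0.3],
    [0, 0, -0.3],
    [0, 0, -0.3],
  ],
  roll=[0, 0, 0, 0, 0],
  claw=[2, 2, 2, 2, 2],
)

```text
time_s: 7.05
position: [578.0, -57.3, 195.6]
eef_rot: [-0.707, 0.707, 0.01, -0.01]
ft_force: [0.1, -0.1, -0.3]
gripper_width: 0.272
```

```bash
python3 look.py 7
```

```text
7.15 [578.104375   -57.35743167 195.70876619] [-0.44570156  0.44377475 -0.77616256] [-0.02316374  0.01874091 -0.07334468]
```

View pics/l7.png

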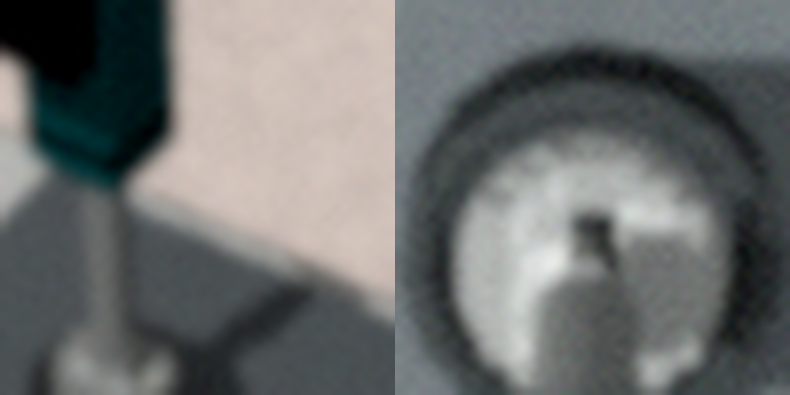

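Request:
play_rows(
  linear=[
    [0, 0, -0.1],
    [0, 0, -0.2],
    [0, 0, -0.2],
    [0, 0, -0.2],
  ],
  roll=[0, 0, 0, 0],
  claw=[2, 2, 2, 2],
)

```text
time_s: 7.48
position: [578.4, -57.4, 194.5]
eef_rot: [-0.707, 0.707, 0.011, -0.01]
ft_force: [-0.8, -0.1, 3.8]
gripper_width: 0.267
```

Request:
play_rows(
  linear=[
    [0, 0, -0.1],
    [0, 0, -0.2],
    [0, 0, -0.2],
    [0, 0, -0.2],
  ],
  roll=[0, 0, 0, 0],
  claw=[2, 2, 2, 2],
)

```text
time_s: 7.82
position: [578.5, -57.4, 192.8]
eef_rot: [-0.707, 0.707, 0.011, -0.01]
ft_force: [-2.2, 0.3, 6.8]
gripper_width: 0.273
```

```bash
python3 look.py 8
python3 - <<'E'
from h import *
for n in ("w7","w8"): crop(n,265,180,305,220,9,n+"b")
cv2.imwrite("pics/cmp.png",np.hstack([cv2.imread("pics/w7b.png"),cv2.imread("pics/w8b.png")]))
E
```

```text
7.9167 [578.53226112 -57.3950706  192.8352404 ] [-1.57406065  0.20520453  6.802211  ] [0.08367091 0.46176575 0.01149232]
```

View pics/cmp.png

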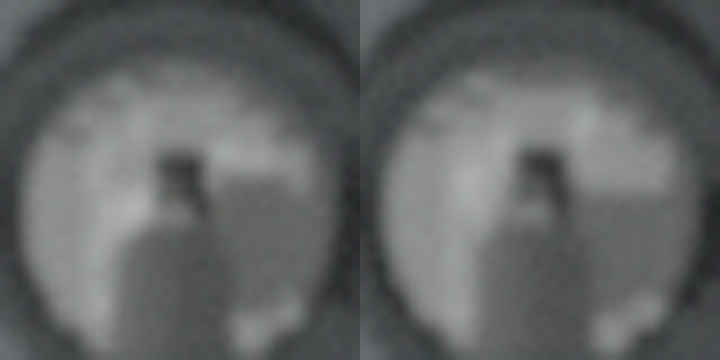

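View pics/l8.png

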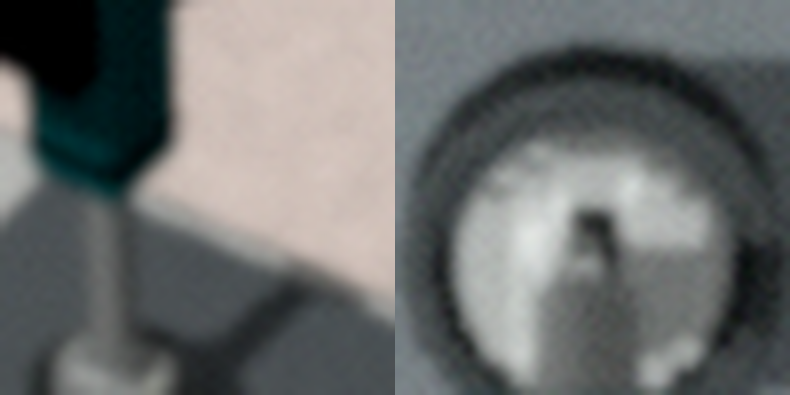

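Request:
play_rows(
  linear=[
    [0, 0, -0.05],
    [0, 0, -0.1],
    [0, 0, -0.15],
    [0, 0, -0.2],
    [0, 0, -0.2],
  ],
  roll=[0, 0, 0, 0, 0],
  claw=[2, 2, 2, 2, 2],
)

```text
time_s: 8.33
position: [578.6, -57.4, 191.1]
eef_rot: [-0.707, 0.707, 0.011, -0.01]
ft_force: [-2.4, -0.4, 8.7]
gripper_width: 0.265
```

```bash
python3 look.py 9
```

```text
8.4333 [578.60209039 -57.41750542 191.24178368] [-2.04034228  0.50041432  8.83196295] [ 0.17268148  0.56926252 -0.00077544]
```

View pics/l9.png

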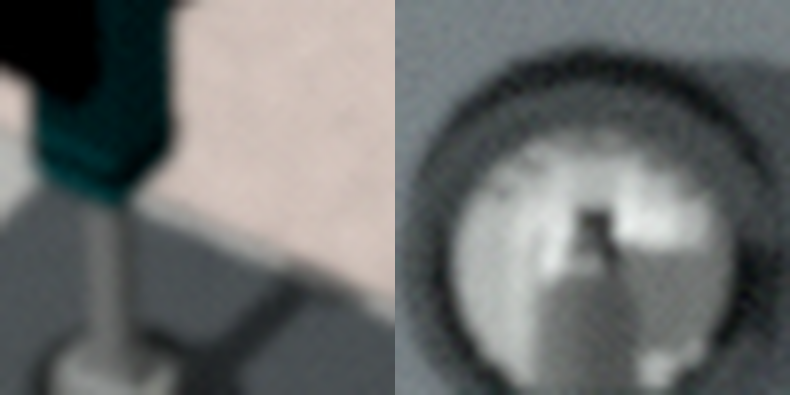

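Request:
play_rows(
  linear=[
    [-0.02, 0, -0.03],
    [-0.03, 0, -0.06],
    [-0.05, 0, -0.09],
    [-0.05, 0, -0.12],
    [-0.05, 0, -0.12],
    [-0.05, 0, -0.12],
  ],
  roll=[0, 0, 0, 0, 0, 0],
  claw=[2, 2, 2, 2, 2, 2],
)

```text
time_s: 8.93
position: [578.5, -57.4, 190.4]
eef_rot: [-0.707, 0.707, 0.011, -0.009]
ft_force: [-1.0, 0.3, 9.0]
gripper_width: 0.272
```

```bash
cat > st.py <<'E'
from plant import observe
from scipy.spatial.transform import Rotation as R
import numpy as np
s=observe();q=s["eef_rot"];M=R.from_quat(q[[1,2,3,0]]).as_matrix()
print(s["time_s"],s["position"].round(1),"F",s["ft_force"].round(1),"T",s["wrist_torque"].round(2),"yaw",np.arctan2(M[1,0],M[0,0]).round(3),"q",s["qpos"].round(2))
E
python3 st.py
```

```text
8.9333 [578.5 -57.4 190.4] F [-1.   0.3  9. ] T [0.17 0.5  0.02] yaw 0.029 q [-0.14  0.12  1.86  0.    1.15 -1.74]
```

Request:
play_rows(
  linear=[
    [0, 0, -0.03],
    [0, 0, -0.06],
    [0, 0, -0.09],
    [0, 0, -0.09],
    [0, 0, -0.09],
  ],
  roll=[0, 0, 0, 0, 0],
  claw=[2, 2, 2, 2, 2],
)

```text
time_s: 9.35
position: [578.5, -57.4, 189.8]
eef_rot: [-0.707, 0.707, 0.011, -0.009]
ft_force: [-1.9, -0.8, 10.7]
gripper_width: 0.267
```

```bash
python3 st.py
```

```text
9.35 [578.5 -57.4 189.8] F [-1.9 -0.8 10.7] T [ 0.16  0.61 -0.  ] yaw 0.029 q [-0.14  0.12  1.86  0.    1.15 -1.74]
```

Request:
play_rows(
  linear=[
    [0, 0, 0],
    [0, 0, 0],
    [0, 0, 0],
    [0, 0, 0],
    [0, 0, 0],
    [0, 0, 0],
    [0, 0, 0],
    [0, 0, 0],
  ],
  roll=[-0.05, -0.1, -0.15, -0.2, -0.25, -0.3, -0.35, -0.35],
  claw=[2, 2, 2, 2, 2, 2, 2, 2],
)

```text
time_s: 10.02
position: [578.8, -57.2, 189.9]
eef_rot: [0.698, -0.698, 0.113, -0.115]
ft_force: [-1.7, 1.5, 9.2]
gripper_width: 0.268
```

```bash
python3 st.py; python3 look.py 10
```

```text
10.0167 [578.8 -57.2 189.9] F [-1.7  1.5  9.2] T [0.26 0.43 0.02] yaw -0.323 q [-0.14  0.12  1.86  0.    1.15 -1.39]
10.1167 [578.83863673 -57.23411975 189.8826578 ] [-1.96437771  0.02237934  9.57912007] [0.24611588 0.46657236 0.0676523 ]
```

View pics/l10.png

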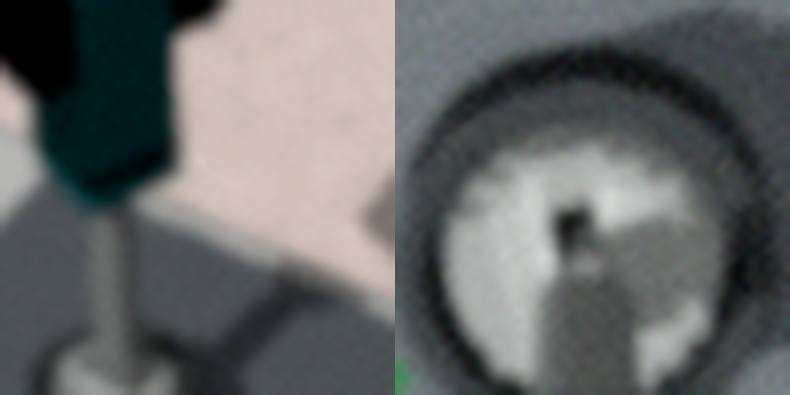

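Request:
play_rows(
  linear=[
    [0, 0, -0.03],
    [0, 0, -0.06],
    [0, 0, -0.06],
    [0, 0, -0.06],
    [0, 0, -0.06],
    [0, 0, -0.06],
    [0, 0, -0.06],
    [0, 0, -0.06],
    [0, 0, -0.06],
    [0, 0, -0.06],
  ],
  roll=[0, 0, -0.04, -0.08, -0.12, -0.16, -0.2, -0.25, -0.3, -0.3],
  claw=[2, 2, 2, 2, 2, 2, 2, 2, 2, 2],
)

```text
time_s: 10.95
position: [578.8, -57.6, 189.7]
eef_rot: [0.673, -0.673, 0.215, -0.218]
ft_force: [-1.6, 0.0, 11.5]
gripper_width: 0.269
```

```bash
python3 st.py; python3 look.py 11
```

```text
10.95 [578.8 -57.6 189.7] F [-1.6  0.  11.5] T [-0.    0.74  0.03] yaw -0.623 q [-0.14  0.12  1.86 -0.    1.15 -1.09]
11.05 [578.77542412 -57.61473743 189.74764142] [-2.1515771   0.02157088 12.62883869] [0.02134997 0.75006198 0.02393442]
```

View pics/l11.png

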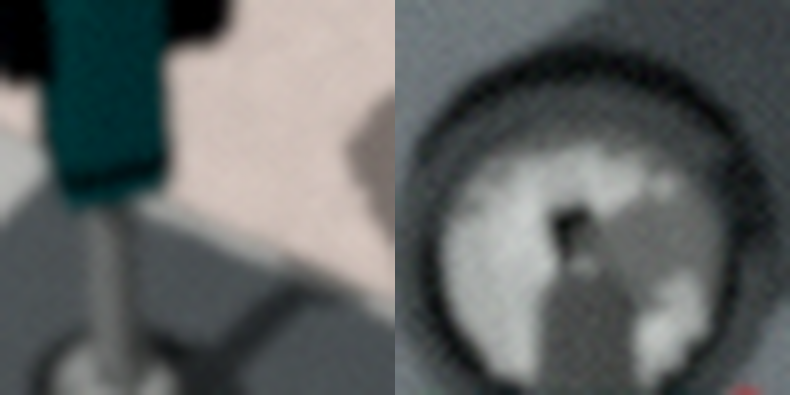

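Request:
play_rows(
  linear=[
    [0, 0, 0],
    [0, 0, 0],
    [0, 0, 0],
    [0, 0, 0],
    [0, 0, 0],
    [0, 0, 0],
    [0, 0, 0],
    [0, 0, 0],
    [0, 0, 0],
    [0, 0, 0],
  ],
  roll=[-0.05, -0.1, -0.15, -0.2, -0.25, -0.3, -0.35, -0.4, -0.45, -0.45],
  claw=[2, 2, 2, 2, 2, 2, 2, 2, 2, 2],
)

```text
time_s: 11.88
position: [578.4, -58.0, 189.7]
eef_rot: [-0.608, 0.608, -0.36, 0.362]
ft_force: [-3.9, -0.6, 12.9]
gripper_width: 0.267
```

```bash
python3 st.py
```

```text
11.8833 [578.4 -58.  189.7] F [-3.9 -0.6 12.9] T [-0.3   1.02  0.04] yaw -1.073 q [-0.14  0.12  1.86 -0.    1.15 -0.64]
```

Request:
play_rows(
  linear=[
    [-0.03, 0, 0.02],
    [-0.05, 0, 0.02],
    [-0.05, 0, 0.02],
    [-0.05, 0, 0.02],
    [-0.05, 0, 0.02],
    [-0.05, 0, 0.02],
    [-0.05, 0, 0.02],
  ],
  roll=[-0.04, -0.08, -0.12, -0.16, -0.2, -0.22, -0.22],
  claw=[2, 2, 2, 2, 2, 2, 2],
)

```text
time_s: 12.47
position: [578.1, -58.0, 189.8]
eef_rot: [0.565, -0.565, 0.424, -0.427]
ft_force: [-2.5, -1.0, 12.0]
gripper_width: 0.264
```

```bash
python3 st.py; python3 look.py 12;  python3 -c "
from h import *
crop('w12',200,120,400,280,4,'w12c')"
```

```text
12.4667 [578.1 -58.  189.8] F [-2.5 -1.  12. ] T [-0.38  0.8  -0.01] yaw -1.291 q [-0.14  0.12  1.87 -0.    1.15 -0.42]
12.5667 [578.0464021  -58.03025166 189.75173257] [-2.21808344 -1.14316724 11.78684988] [-0.33547347  0.8583744   0.01067417]
```

View pics/w12c.png

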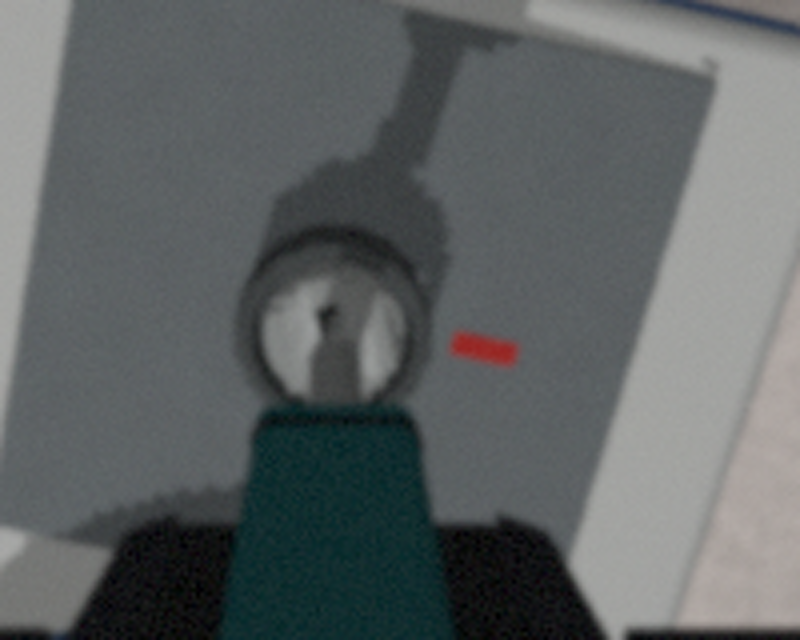

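Request:
play_rows(
  linear=[
    [0, 0, 0],
    [0, 0, 0],
    [0, 0, 0],
    [0, 0, 0],
  ],
  roll=[-0.02, -0.04, -0.06, -0.06],
  claw=[2, 2, 2, 2],
)

```text
time_s: 12.9
position: [578.0, -58.1, 189.7]
eef_rot: [0.552, -0.552, 0.441, -0.443]
ft_force: [-2.8, -1.7, 11.8]
gripper_width: 0.266
```

```bash
python3 st.py
```

```text
12.9 [578.  -58.1 189.7] F [-2.8 -1.7 11.8] T [-0.31  0.9   0.03] yaw -1.351 q [-0.14  0.12  1.87 -0.    1.15 -0.36]
```

Request:
play_rows(
  linear=[
    [0, 0, 0],
    [0, 0, 0],
    [0, 0, 0],
  ],
  roll=[-0.015, -0.03, -0.03],
  claw=[2, 2, 2],
)

```text
time_s: 13.15
position: [577.9, -58.1, 189.7]
eef_rot: [0.545, -0.545, 0.449, -0.451]
ft_force: [-4.2, -1.4, 11.0]
gripper_width: 0.266
```

```bash
python3 st.py;python3 st.py
```

```text
13.15 [577.9 -58.1 189.7] F [-4.2 -1.4 11. ] T [-0.33  0.86  0.01] yaw -1.381 q [-0.14  0.12  1.87 -0.    1.15 -0.33]
13.15 [577.9 -58.1 189.7] F [-4.2 -1.4 11. ] T [-0.33  0.86  0.01] yaw -1.381 q [-0.14  0.12  1.87 -0.    1.15 -0.33]
```

Request:
play_rows(
  linear=[
    [0, 0, 0],
    [0, 0, 0],
    [0, 0, 0],
  ],
  roll=[-0.015, -0.03, -0.03],
  claw=[2, 2, 2],
)

```text
time_s: 13.4
position: [577.9, -58.1, 189.7]
eef_rot: [0.538, -0.538, 0.458, -0.46]
ft_force: [-4.0, -1.2, 11.8]
gripper_width: 0.267
```

```bash
python3 st.py;python3 look.py 13;python3 st.py
```

```text
13.4 [577.9 -58.1 189.7] F [-4.  -1.2 11.8] T [-0.32  0.9  -0.01] yaw -1.411 q [-0.14  0.12  1.87 -0.    1.15 -0.3 ]
13.5 [577.91551354 -58.09512632 189.74282165] [-3.47147717 -2.31425875 11.1990527 ] [-0.37699999  0.8909896   0.05741284]
13.5 [577.9 -58.1 189.7] F [-3.5 -2.3 11.2] T [-0.38  0.89  0.06] yaw -1.411 q [-0.14  0.12  1.87 -0.    1.15 -0.3 ]
```

View pics/l13.png

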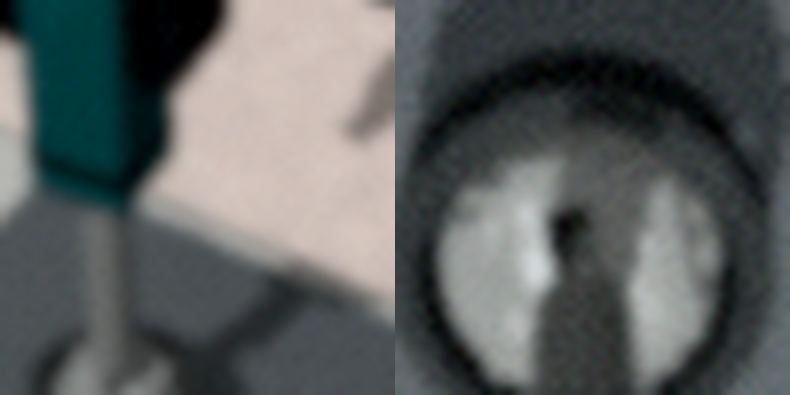

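Request:
play_rows(
  linear=[
    [0, 0, 0],
    [0, 0, 0],
    [0, 0, 0.1],
    [0, 0, 0.2],
    [0, 0, 0.3],
    [0, 0, 0.4],
    [0, 0, 0.5],
    [0, 0, 0.6],
    [0, 0, 0.7],
    [0, 0, 0.7],
    [0, 0, 0.7],
  ],
  roll=[0.05, 0.1, 0.1, 0.1, 0.1, 0.1, 0.1, 0.1, 0.1, 0.1, 0.1],
  claw=[2, 2, 2, 2, 2, 2, 2, 2, 2, 2, 2],
)

```text
time_s: 14.42
position: [577.6, -57.6, 194.5]
eef_rot: [0.561, -0.56, 0.431, -0.431]
ft_force: [0.5, -1.5, 4.4]
gripper_width: 0.27
```

```bash
python3 st.py;python3 look.py 14
```

```text
14.4167 [577.6 -57.6 194.5] F [ 0.5 -1.5  4.4] T [-0.4  -0.06 -0.04] yaw -1.311 q [-0.14  0.12  1.86 -0.    1.16 -0.4 ]
14.5167 [577.54499368 -57.54303971 194.50516125] [ 0.54832559 -0.4396393   4.81169439] [-0.44580942 -0.06383153 -0.05080143]
```

View pics/l14.png

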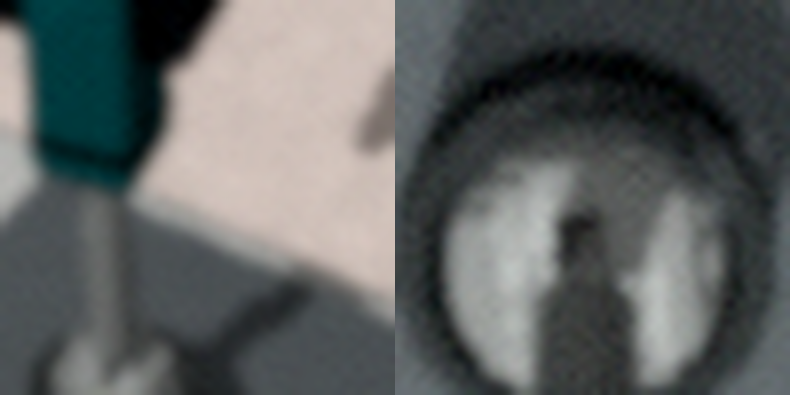

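Request:
play_rows(
  linear=[
    [0, 0, 0.1],
    [0, 0, 0.2],
    [0, 0, 0.3],
    [0, 0, 0.5],
    [0, 0, 0.8],
    [0, 0, 1.2],
    [0, 0, 1.6],
    [0, 0, 2],
    [0, 0, 2.4],
    [0, 0, 2.4],
    [0, 0, 2.4],
  ],
  roll=[0, 0, 0, 0, 0, 0, 0, 0, 0, 0, 0],
  claw=[2, 2, 2, 2, 2, 2, 2, 2, 2, 2, 2],
)

```text
time_s: 15.43
position: [577.3, -57.4, 218.8]
eef_rot: [0.561, -0.56, 0.431, -0.431]
ft_force: [-0.0, -0.1, -1.1]
gripper_width: 0.271
```

```bash
python3 st.py;python3 look.py 15;  python3 -c "
from h import *
crop('w15',200,120,400,280,4,'w15c')"
```

```text
15.4333 [577.3 -57.4 218.8] F [-0.  -0.1 -1.1] T [ 0.01  0.07 -0.05] yaw -1.311 q [-0.14  0.1   1.83 -0.    1.21 -0.4 ]
15.5333 [576.96466765 -57.32033271 218.14248687] [ 0.25366671 -0.22508482 -1.15196913] [-0.08532895  0.04814675 -0.00130295]
```

View pics/w15c.png

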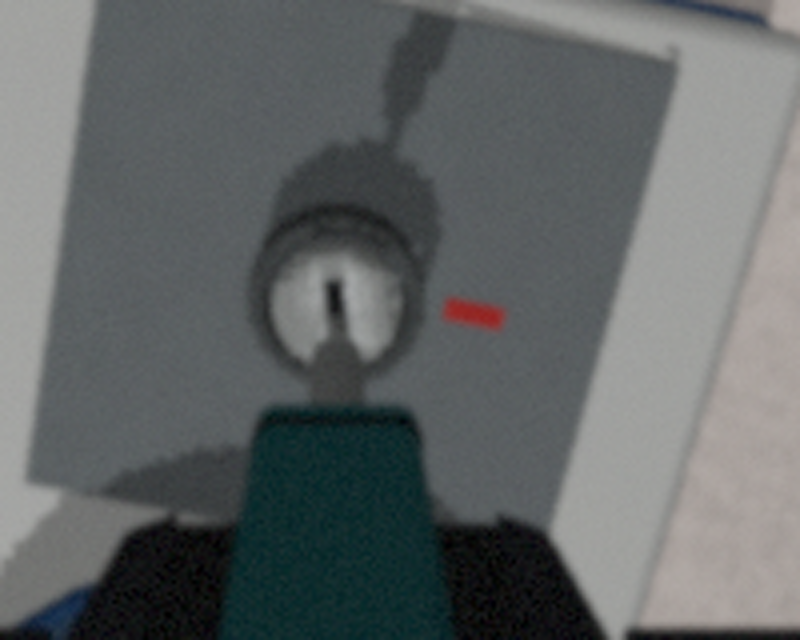

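View pics/l15.png

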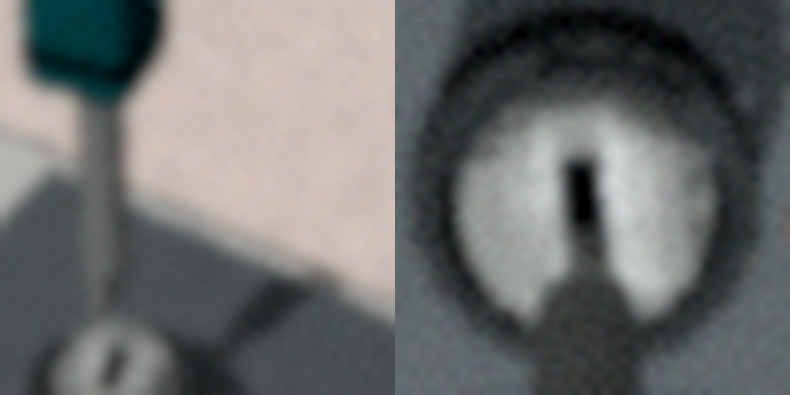

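Request:
play_rows(
  linear=[
    [0, 0, 0.6],
    [0, 0.3, 1],
    [-0.2, 1.5, 1],
    [-0.4, 4, 1],
    [-0.7, 7, 1],
    [-1, 10, 1],
    [-1.3, 13, 1],
    [-1.6, 16, 1],
    [-1.9, 19, 1],
    [-2.2, 22, 1],
    [-2.4, 23.6, 1],
    [-2.5, 24.3, 1],
    [-2.5, 24.34, 1],
    [-2.5, 24.34, 1],
    [-2.5, 24.34, 1],
  ],
  roll=[0, 0.1, 0.2, 0.3, 0.4, 0.5, 0.6, 0.7, 0.8, 0.9, 1.0, 1.1, 1.15, 1.15, 1.15],
  claw=[2, 2, 2, 2, 2, 2, 2, 2, 2, 2, 2, 2, 2, 2, 2],
)

```text
time_s: 16.78
position: [552.0, 186.2, 228.3]
eef_rot: [-0.705, 0.705, -0.057, 0.057]
ft_force: [-0.6, -0.5, -2.0]
gripper_width: 0.269
```

```bash
python3 st.py
python3 - <<'E'
from h import *
grab("wrist","w16");grab("scene","s16")
a=cam("w3")[0][150:240,240:330];b=cam("w16")[0][150:240,240:330]
cv2.imwrite("pics/cmp2.png",cv2.resize(np.hstack([a,b]),None,fx=4.4,fy=4.4,interpolation=cv2.INTER_CUBIC))
crop("s16",250,100,390,230,5,"s16c")
E
```

```text
16.7833 [552.  186.2 228.3] F [-0.6 -0.5 -2. ] T [ 0.06 -0.04 -0.03] yaw -0.162 q [ 0.28  0.1   1.82 -0.    1.23 -1.13]
```

View pics/cmp2.png

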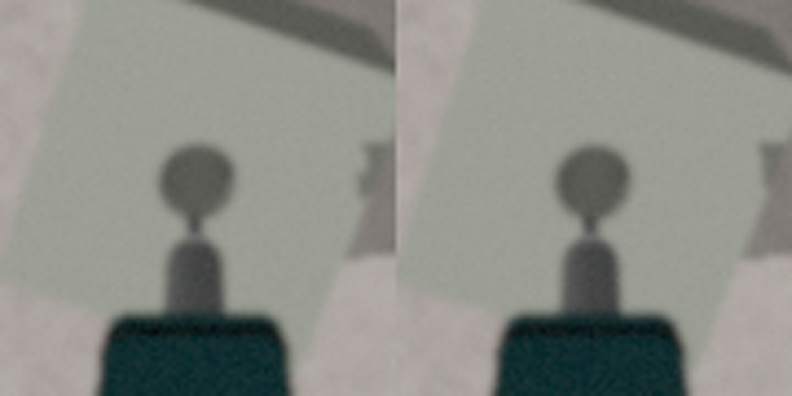

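View pics/s16c.png

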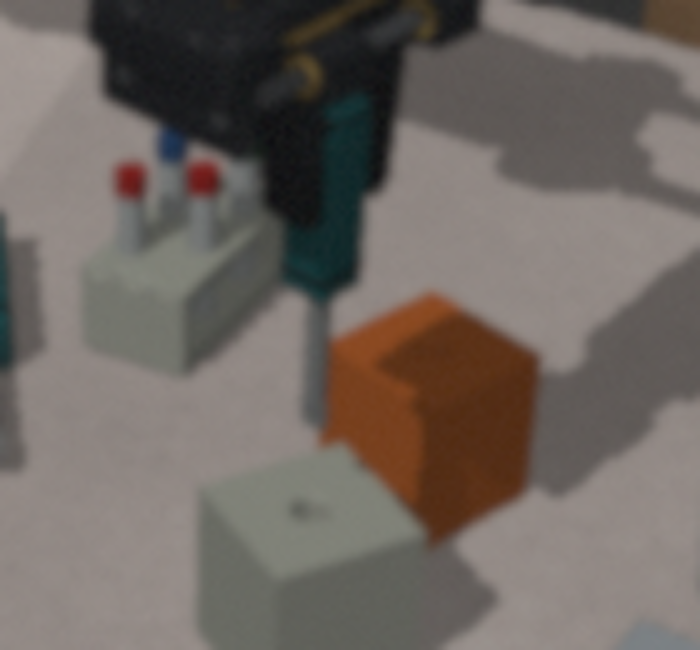

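The wrist view shows the driver and hole placed just as they were right after lifting (hole at crop (592,180), shaft (590,280)); the grip has not slipped. Down it goes.

Request:
play_rows(
  linear=[
    [0, 0, -1],
    [0, 0, -2.5],
    [0, 0, -3.5],
    [0, 0, -4.5],
    [0, 0, -5],
    [0, 0, -5],
    [0, 0, -5],
  ],
  roll=[0, 0, 0, 0, 0, 0, 0],
  claw=[2, 2, 2, 2, 2, 2, 2],
)

```text
time_s: 17.47
position: [551.9, 185.9, 177.7]
eef_rot: [-0.705, 0.705, -0.057, 0.057]
ft_force: [0.2, -0.2, -1.4]
gripper_width: 0.266
```

Request:
play_rows(
  linear=[
    [0, 0, -1],
    [0, 0, -2],
    [0, 0, -3],
    [0, 0, -4],
    [0, 0, -5],
    [0, 0, -5.5],
    [0, 0, -5.8],
    [0, 0, -5.9],
    [0, 0, -5.9],
    [0, 0, -5.9],
  ],
  roll=[0, 0, 0, 0, 0, 0, 0, 0, 0, 0],
  claw=[2, 2, 2, 2, 2, 2, 2, 2, 2, 2],
)

```text
time_s: 18.3
position: [552.5, 186.2, 119.7]
eef_rot: [0.705, -0.705, 0.056, -0.057]
ft_force: [-0.8, -0.0, -1.2]
gripper_width: 0.271
```

```bash
python3 st.py
python3 - <<'E'
from h import *
grab("scene","s17");crop("s17",250,100,390,230,5,"s17c")
E
```

```text
18.3 [552.5 186.2 119.7] F [-0.8 -0.  -1.2] T [-0.02 -0.04 -0.06] yaw -0.161 q [ 0.28  0.19  1.92  0.    1.03 -1.13]
```

View pics/s17c.png

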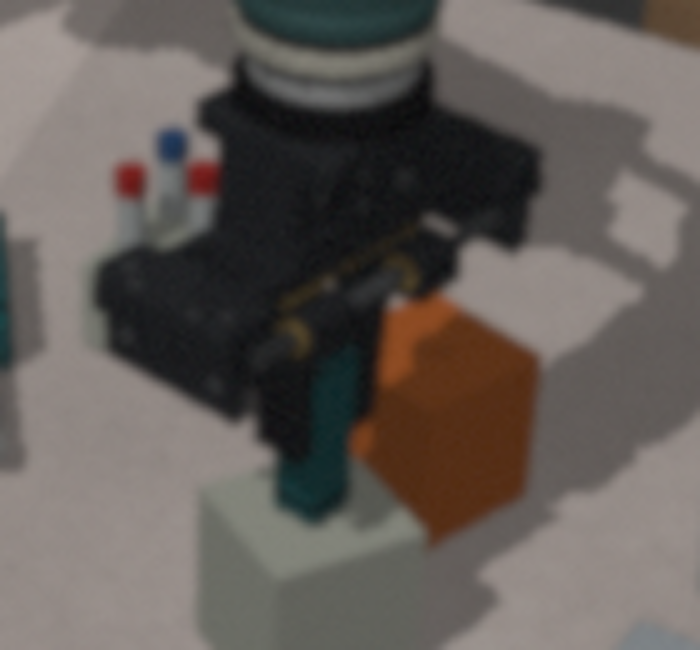

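Request:
play_rows(
  linear=[
    [0, 0, -0.04],
    [0, 0, -0.08],
    [0, 0, -0.1],
    [0, 0, -0.1],
  ],
  roll=[0, 0, 0, 0],
  claw=[2, 2, 2, 2],
)

```text
time_s: 18.68
position: [552.2, 186.1, 118.3]
eef_rot: [0.705, -0.705, 0.057, -0.057]
ft_force: [0.5, 0.5, -1.0]
gripper_width: 0.265
```

```bash
python3 st.py
```

```text
18.6833 [552.2 186.1 118.3] F [ 0.5  0.5 -1. ] T [0.01 0.06 0.01] yaw -0.161 q [ 0.28  0.19  1.92 -0.    1.02 -1.13]
```

Request:
play_rows(
  linear=[
    [0, 0, -0.05],
    [0, 0, -0.08],
    [0, 0, -0.08],
    [0, 0, -0.08],
    [0, 0, -0.08],
    [0, 0, -0.08],
    [0, 0, -0.08],
    [0, 0, -0.08],
    [0, 0, -0.08],
  ],
  roll=[0, 0, 0, 0, 0, 0, 0, 0, 0],
  claw=[2, 2, 2.6, 3, 4, 5, 6.5, 6.5, 6.5],
)

```text
time_s: 19.43
position: [552.1, 186.1, 117.4]
eef_rot: [-0.705, 0.705, -0.057, 0.057]
ft_force: [0.9, -0.2, -0.3]
gripper_width: 0.693
```

Request:
play_rows(
  linear=[
    [0, 0, 1],
    [0, 0, 3],
    [0, 0, 6],
    [0, 0, 9],
    [0, 0, 12],
    [0, 0, 15],
    [1, 0, 16.4],
    [2.3, 0, 16.4],
    [2.3, 0, 16.4],
    [2.3, 0, 16.4],
  ],
  roll=[0, 0, 0, 0, 0, 0, 0, 0, 0, 0],
  claw=[8, 8, 8, 8, 8, 8, 8, 8, 8, 8],
)

```text
time_s: 20.27
position: [575.0, 186.0, 281.8]
eef_rot: [0.705, -0.705, 0.057, -0.057]
ft_force: [-1.6, -0.4, -0.9]
gripper_width: 0.912
```

```bash
python3 st.py
python3 - <<'E'
from h import *
grab("scene","s18");crop("s18",180,100,440,320,3,"s18c")
grab("wrist","w18")
E
```

```text
20.2667 [575.  186.  281.8] F [-1.6 -0.4 -0.9] T [0.04 0.02 0.  ] yaw -0.161 q [ 0.27  0.11  1.71  0.    1.33 -1.14]
```

View pics/s18c.png

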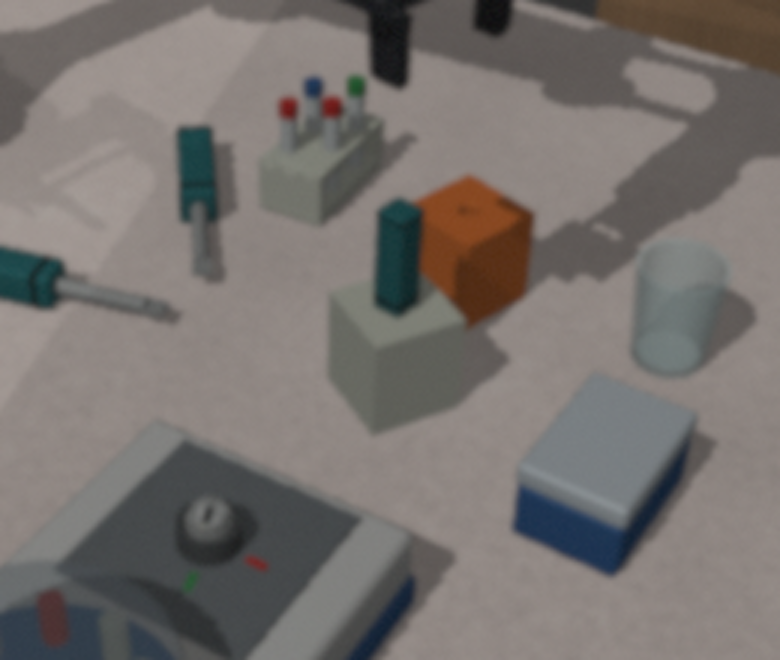

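View pics/w18.png

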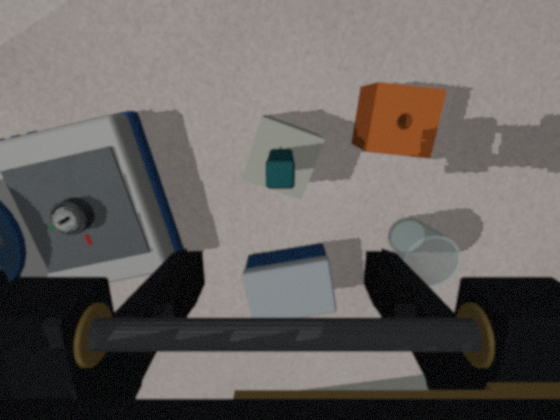

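Run:
```python
from h import *
grab("top","t18")
a=cam("scene0")[0][100:320,220:440];b=cam("s18")[0][100:320,220:440]
cv2.imwrite("pics/cmp3.png",cv2.resize(np.hstack([a,b]),None,fx=1.8,fy=1.8))
for n in("rack",(255,120,312,175)),("beaker",(385,175,425,230)),("box",(345,222,418,290)),("driver",(303,163,323,206)):
    x0,y0,x1,y1=n[1];t=cam("scene0")[0][y0:y1,x0:x1];S=cam("s18")[0][y0-12:y1+12,x0-12:x1+12]
    r=cv2.minMaxLoc(cv2.matchTemplate(S,t,cv2.TM_CCOEFF_NORMED));print(n[0],round(r[1],2),np.array(r[3])-12)
crop("s18",235,255,275,295,12,"f18")
```

```text
rack 0.16 [0 1]
beaker 0.78 [0 1]
box 1.0 [0 0]
driver 0.95 [0 1]
```

View pics/t18.png

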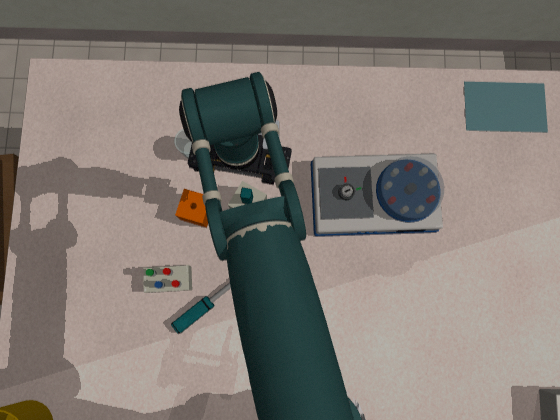

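View pics/f18.png

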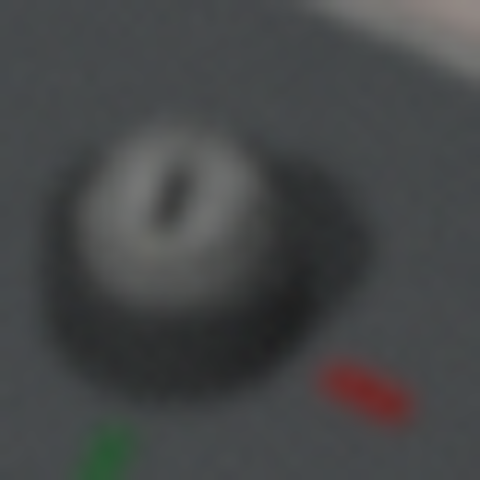

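```bash
python3 -c "
from plant import close_job
print(close_job())"
```

```text
the job is handed in; nothing more can be done
None
```

The fastener is locked by the green mark, the screwdriver is back in its white block, and I handed the job in at about 20 s. The hand-in returned no verdict.

- **Fastener:** I seated the blade by feel (the slot floor was about 88.5 mm above the bench) and pressed until the head bottomed. By the wrist force, contact stayed at 10–14 N. I turned it clockwise until I judged it at the stop, unloaded the twist and eased off. The last close view put the slot about 1.29 rad clockwise from the red mark.
- **Stop not clearly felt:** wrist twist readings stayed within about 0.07 N m. That is close to their noise, so the stop angle rests on the pictures.
- **Screwdriver:** it stands upright in the block, its image within 1 pixel of the starting one. The gripper is open and about 16 cm above it.
- **Other objects:** the tip box matched its starting picture exactly, and the beaker was within 1 pixel but a weaker match (0.78). The rack's image match failed (0.16), because a large screwdriver stood in front of it at the start. In the top view the rack is where it was.
- **Fallen look-alikes:** the two larger screwdrivers, which stood loose on their tips, now lie on the bench. I did not see them fall. No contact showed in the force readings I took, but I can't rule out a knock. Neither fell off.

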